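# Stand the guide pillar up in its transit bin

### The job

The press's guide pillar is lying at a slant in its deep transit bin under the keeper finger: get it ready to be fitted. Squeeze the release button in the lever's grip and swing the lever fully down to the outside, so that the keeper lifts clear, then tip the pillar up inside the bin, without lifting it out, until it stands upright on its foot on the bin's floor, and let go. Leave the loose things round about where they are.

Things in the scene. Friction and masses are not known exactly. Their poses are not given: they have to be found in the camera images.
- bin: Fixed open-topped bin of grey sheet steel, outside 150 (its x) x 170 (its y) x 130 mm high, walls and floor 5 mm thick: rim 130 mm, inner floor 5 mm above its origin, the centre of its underside. Its x axis points away from the robot (give or take the yaw), y left, z up. On the outside of the left (+y) wall, at x = 50 mm, is the lever's hinge bracket.
- saddle (a point): Middle of the saddle's cross bar inside the bin, at x = 15, y = -20, z = 58 mm in the bin's frame: it carries the leaning shank. On either side of the shank stands a steel cheek, 18 mm long (x), 6 mm thick, 31 mm apart inside, tops 67 mm above the bin's underside.
- pillar: Guide pillar of bare steel, 150 mm long: round shank 24 mm across, flat round foot flange 40 mm across, 8 mm thick, 0.17 to 0.33 kg. Origin: centre of the foot's underside; z runs from foot to head. It starts leaning 50 degrees from upright in the bin's x-z plane: foot on the floor against the near (-x) wall, shank in the saddle, head at the far side just below the rim. It stands by itself.
- pillar_head (a point): Centre of the pillar's head end, 150 mm from the foot along the shank. As the pillar is tipped up, its flange turns about its lower edge, so the foot has to slide about 10 mm away from the near wall to find room to stand.
- lever (a joint): Hinge of the hold-down lever, rad. 0 (start): grip straight up, keeper level across the bin over the pillar's head, held by a catch (0.1 rad play) unless the button is in 4 mm. It grows as the grip swings down to the left, outward (the bin's +y), to its stop at 1.75 (grip outward, 10 degrees below level; keeper upright at the left wall). Light friction; stays where it is left.
- lever_hinge (a point): Point on the lever's hinge axis in the lever's mid-plane: at x = 50, y = 94, z = 137 mm in the bin's frame. The axis is parallel to the bin's x.
- lever_grip (a point): Middle of the lever's black grip, 104 mm from the hinge axis, where to take it. The grip is a bar 20 mm wide along the bin's x, 22 mm the other way, from 69 to 125 mm from the hinge. Pinching it here along the bin's x presses the button (28 mm over button and grip, 22 mm when pressed). The pinched grip can turn between the fingers.
- release (a joint): Travel of the release button, m: 0 out, 0.006 fully in. A round steel button 18 mm across, at lever_grip, standing out 8 mm from the grip's face towards the robot (the bin's -x), pressed along the bin's +x. Spring-loaded: 3 N to start, 7 N fully in; springs back out.
- keeper_tip (a point): Free end of the keeper finger, a steel bar 14 mm wide and 10 mm thick fixed to the lever at a right angle to the grip, 121 mm long from the hinge. While it lies across the bin the pillar cannot rise. With the lever down it stands up just outside the left wall, its tip 256 mm above the table.
- bin_nut: Bystander: a loose steel hex nut, 24 mm, 13 mm high, lying on the bin's floor at the left; origin at its underside.
- brush: Bystander: loose oil brush with a wooden handle, 173 mm long, 25 mm thick, lying on the table left of the bin near the robot.
- block: Bystander: loose dark wooden block 45 x 90 x 35 mm on the table to the right.
- cap_a: Bystander: loose grey-green round cap, 62 mm across, 15 mm high, on the table far right.

How it is judged:
On the way, in this order (a step that is already met when the one before it is completed fails the run):
1. the lever is swung down and the keeper is clear, the pillar still lying (value of joint lever above 1.5 rad and angle between pillar's own z axis and vertical above 0.6 rad), for 0.2 s.
2. the pillar stands upright on the bin floor (angle between pillar's own z axis and vertical below 0.08 rad and z of pillar in the frame of bin between -0 and 0.009 m and x of pillar in the frame of bin between -0.07 and 0.07 m and y of pillar in the frame of bin between -0.08 and 0.08 m), for 0.2 s.
At the end, for the whole second after the job is handed in: The lever is swung down (past 1.5 rad of its 1.75), and the pillar stands at rest inside the bin, within 0.08 rad of upright, its foot flat on the bin's floor (within 4 mm), released (all of step 2 and value of joint lever above 1.5 rad and linear speed of pillar below 0.02 m/s); the robot touches nothing.
It fails at once if the pillar's foot is lifted more than 60 mm above the bin's floor (z of pillar in the frame of bin above 0.065 m).
It fails at once if a loose bystander on the table or the nut in the bin is moved by more than 40 mm (distance of any of bin_nut, brush, block, cap_a from where it was at the start of the episode above 0.04 m).
It also fails if it takes over 64 s, if anything falls off the work surface, if the arm or the gripper's body presses on something with over 40 N, if the wrist force passes 120 N, or if a joint passes its speed limit or range.

### The arm

A 6-joint arm with a two-finger parallel gripper is mounted at the origin on a cart in front of the work surface, level with it; the furniture and walls round the work are solid. World frame = base frame: x ahead of the robot, y to its left, z up, the work surface at z = 0. Lengths are in m, angles in rad, forces in N, time in s.
With the tool pointing down it reaches from about 0.25 to 0.725 m from the base axis. Payload 4 kg.
Tool frame: the origin (TCP) lies at the very end of the fingers, on their centre line; the grasp point (between the pads) lies 19 mm behind it; z points along the fingers, y is the line along which they close (so a half turn about z gives the same grasp; the last joint's range is limited). The gripper opens to 85 mm and grips with 20 to 120 N. Pads are 22 mm wide; open, the fingers measure 114 mm over their backs; the gripper's body (76 mm by 85 mm) begins 54 mm behind the grasp point. The pads swing forward as they close: fully open they stand 13 mm farther back than shut.
Start: joints at [1.288, 0.241, 0.005, 1.335, 0, 1.571], TCP at [0.14, 0.48, 0.231] pointing down, gripper open.
Joint ranges: [-2.72, 2.72], [-1.05, 1.87], [-1.09, 1.28], [-1.99, 2.15], [-1.42, 1.44], [-3.14, 3.14]. Speed limits (rad/s): [2.79, 2.79, 3.14, 3.14, 3.14, 3.14].

### API

Orientations are given as a unit quaternion [x, y, z, w].
In Python, from workcell import bot, vision, workorder, boxes_of gives the robot as it stands.
- The arm moves only by the tool send_rows, never from a script. Its argument "motion" is text: rows parted by semicolons, each of 5 numbers parted by spaces: the closure, from -1 (fully open) to 1 (shut), so that 0 is half open, then the shift along the tool's x, y, z in cm, then the turn about the tool's z in rad. In form: claw x y z twist; .... A call has 1 to 5 rows; each row is the pose to reach, as a shift and turn from the pose commanded when the call began, along the tool's axes at that moment; what a row does not reach only later rows make up. A row lasts 1/10 s, in which the tool goes at most 50 mm and 8.59 degrees, less where a joint would pass 70% of its speed; a pose out of reach is approached as far as the arm can. A call with a gripper value outside its range is refused whole. The fingers move at their own pace and stop on an object; the grip force is fixed at half the most. Time passes only in rows, so rows that repeat a pose let the fingers close. It gives the time, the measured TCP pose, the force, the opening and the grip force at its end, in the units of the state.
- bot.get_obs(): the state, without advancing time (a new reading comes with each control period).
- vision.camera(name): name is "scene" or "top"; returns the picture (400x640x3 uint8, red, green, blue); there is no depth.
- vision.camera_model(name): a dict with "fov_y" (degrees; the focal length in pixels is half the picture's height over the tangent of half this angle, whatever the lens; pixels are square), "cx", "cy" (the principal point, pixels), "k1" (the pictures are not rectified: a ray, as slopes to the right and down, at radius r is drawn at 1 + k1 r^2 times it, then the intrinsics apply), "world_from_camera" (4x4, takes a point from camera to world coordinates). Camera axes: x right, y down, z forward; pixel columns grow to the right and rows downward; lengths in m; the calibration is good to about 2 mm. A picture is of the moment at which its call begins. camera_model takes no time and is no camera call.
- workorder.job_done(): hands the job in; it is judged then, once.
Trained networks look in the newest picture that a camera, given by its name, has taken for a name from the list of things; names that differ only in an ending like _2 or _b are one class to them, and where a whole thing is asked for, a point or a joint stands for the part that bears it (a point fixed in the world has none). Each returns a list of dicts, best first, with "conf" (0 to 1); they miss things now and then, are a little off and sometimes report something else, mostly with a low value. They report only what shows in the picture. A call takes as long as a camera call.
- boxes_of(camera, target): "rect" ([centre column, centre row, width, height] in pixels, round what is visible of it).
The state is a dict: "clock": time; "joint_pos": joint angles; "joint_vel": joint speeds; "tau": joint torques, N m; "eef_pos": TCP position; "tool_rot": TCP orientation; "ft_force": force on the tool from outside, world axes, zero at the start; "ft_torque": the same for the moment, N m; "grip_width": finger opening in m; "grasp_force": force on a finger pad.
Only numpy, scipy, OpenCV 4.12 (cv2) and the standard library are available. Lean on these libraries where they do the work, as an engineer would, in place of code of your own. Each camera call takes 0.05 s, during which the arm holds its last target. There are 200 camera calls.

## Working session

There is one attempt and no reset: what is moved stays moved. The work goes in short steps, Python scripts to look and compute and a tool call to move; the robot and the scene stay as the last step left them, time stands still between calls to the robot, and variables do not carry over. Pictures are saved under pics/ and viewed, at most 10 in all, crops included, and the job is handed in when it is done.

Besides the shell and the picture viewer there is one more tool, called after "Request:" as name(argument=value, ...) on one line, values as JSON. send_rows: Moves the arm, as the interface text tells. Its arguments: {"type":"object","properties":{"motion":{"type":"string"}},"required":["motion"]}

```bash
ls; mkdir -p pics; python3 - <<'E'
from workcell import bot, vision, workorder, boxes_of
import cv2
o=bot.get_obs();print({k:o[k] for k in('clock','eef_pos','tool_rot','grip_width')})
for c in('scene','top'):
    im=vision.camera(c);cv2.imwrite(f'pics/{c}0.png',im[:,:,::-1]);m=vision.camera_model(c);print(c,m)
    for t in('bin','lever_grip','keeper_tip','pillar','pillar_head','release','bin_nut','brush','block'):
        print(t,[( [round(x) for x in b['rect']],round(b['conf'],2)) for b in boxes_of(c,t)[:2]])
E
```

```text
pics
{'clock': 0.0, 'eef_pos': array([0.13934135, 0.47955498, 0.23043376]), 'tool_rot': array([ 1.40925838e-01,  9.90019634e-01, -1.00578399e-03, -1.44508990e-04]), 'grip_width': 0.08562592150840609}
scene {'fov_y': 50.45175821500506, 'cx': 317.1702567325072, 'cy': 199.93673385541877, 'k1': -0.11582062716733554, 'world_from_camera': array([[ 0.80725336, -0.32945708,  0.48969384, -0.15917869],
       [-0.5900132 , -0.4293144 ,  0.68379352, -0.91681158],
       [-0.015048  , -0.84092044, -0.54094951,  0.87870085],
       [ 0.        ,  0.        ,  0.        ,  1.        ]])}
bin [([304, 185, 64, 95], 0.69)]
lever_grip [([306, 156, 25, 42], 0.77)]
keeper_tip []
pillar [([314, 187, 11, 16], 0.42)]
pillar_head [([313, 187, 15, 16], 0.57)]
release [([289, 151, 8, 14], 0.51)]
bin_nut []
brush [([244, 201, 52, 6], 0.56)]
block [([342, 282, 28, 37], 0.87)]
top {'fov_y': 55.42565405943415, 'cx': 319.23405276557594, 'cy': 199.33306187098862, 'k1': -0.052091338523156665, 'world_from_camera': array([[ 1.70591725e-02, -9.93917927e-01,  1.08794021e-01,
         3.87065069e-01],
       [-9.99853754e-01, -1.70891180e-02,  6.57177141e-04,
        -1.65078417e-02],
       [ 1.20601373e-03, -1.08789322e-01, -9.94064097e-01,
         1.28474451e+00],
       [ 0.00000000e+00,  0.00000000e+00,  0.00000000e+00,
         1.00000000e+00]])}
bin [([259, 190, 77, 60], 0.91), ([244, 172, 49, 17], 0.19)]
lever_grip [([244, 175, 50, 13], 0.83), ([274, 188, 19, 42], 0.16)]
keeper_tip [([243, 174, 54, 16], 0.83), ([421, 240, 19, 16], 0.35)]
pillar [([274, 189, 15, 42], 0.74)]
pillar_head [([275, 189, 18, 42], 0.81)]
release []
bin_nut []
brush [([208, 233, 34, 42], 0.62), ([275, 190, 19, 40], 0.3)]
block [([383, 234, 31, 10], 0.78)]
```

```bash
python3 - <<'E'
import cv2
a=cv2.imread('pics/top0.png')[130:270,180:340];b=cv2.imread('pics/scene0.png')[120:260,220:380]
cv2.imwrite('pics/c0.png',cv2.resize(a,(800,600)[:1]+(700,)) if 0 else cv2.resize(a,(680,595),interpolation=cv2.INTER_CUBIC))
cv2.imwrite('pics/c1.png',cv2.resize(b,(680,595),interpolation=cv2.INTER_CUBIC))
E
```

```text
(no output)
```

View pics/c0.png

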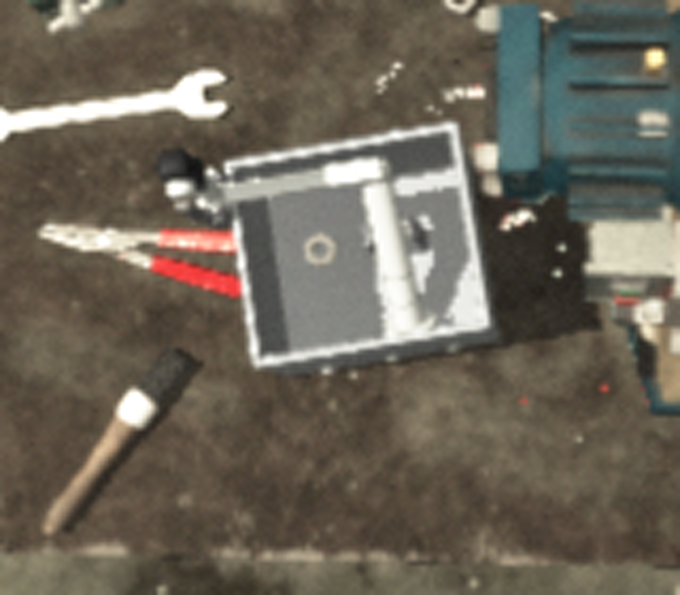

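View pics/c1.png

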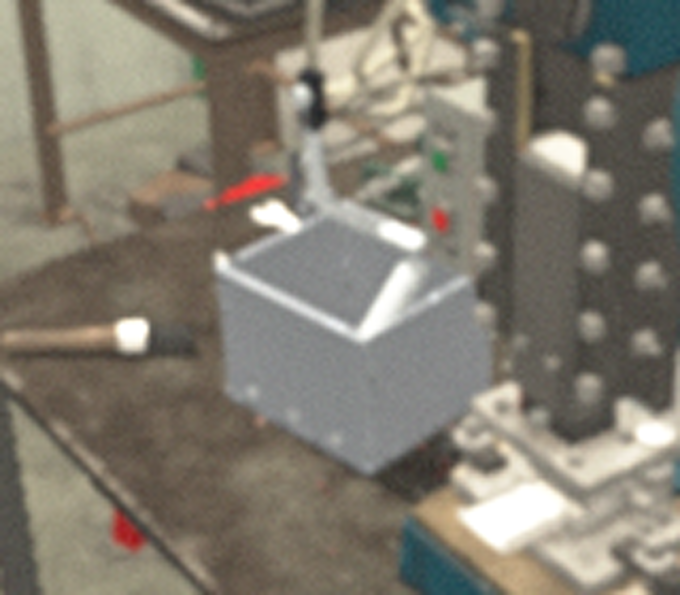

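View pics/scene0.png

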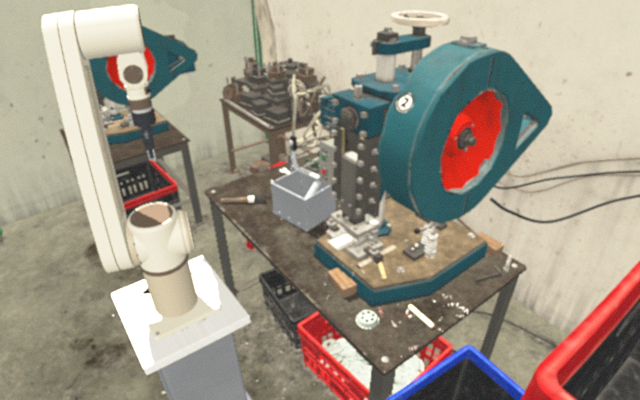

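Both views agree. In the top crop the rim corners are about (227,163), (457,125), (493,330) and (257,365). The lever grip stands upright at the left with its button facing the robot, near (178,185). The pillar's head is under the keeper, and the nut is at (319,249). Next I fit the bin pose.

```bash
cat > h.py <<'E'
import numpy as np
from scipy.spatial.transform import Rotation as R
from workcell import bot, vision, workorder, boxes_of
def proj(c,P):
    m=vision.camera_model(c);T=np.linalg.inv(m['world_from_camera'])
    p=np.atleast_2d(P)@T[:3,:3].T+T[:3,3];s=p[:,:2]/p[:,2:]
    f=200/np.tan(np.radians(m['fov_y']/2));s=s*(1+m['k1']*(s**2).sum(1,keepdims=True))
    return s*f+[m['cx'],m['cy']]
def bw(v,P):
    c,s=np.cos(v[2]),np.sin(v[2]);P=np.atleast_2d(P)
    return P@np.array([[c,s,0],[-s,c,0],[0,0,1]])+[v[0],v[1],0]
E
python3 - <<'E'
from h import *
from scipy.optimize import least_squares
# far-left, far-right, near-right, near-left
C=np.array([[75,85,130],[75,-85,130],[-75,-85,130],[-75,85,130],[-75,-85,0],[-75,85,0]])/1e3
t=np.array([[227,163],[457,125],[493,330],[257,365]])/4.25+[180,130]
s=np.array([[335,205],[472,278],[363,335],[218,262],[370,472],[225,390]])/4.25+[220,120]
for mode in('both','top','scene'):
    def f(v):
        W=bw(v,C);r=[]
        if mode!='scene': r.append(proj('top',W[:4])-t)
        if mode!='top': r.append(proj('scene',W)-s)
        return np.concatenate(r).ravel()
    q=least_squares(f,[.45,.15,.1]);print(mode,q.x.round(4),f(q.x).round(1))
    if mode=='both':v=q.x;np.save('bin.npy',v)
for n,p in dict(grip=(50,94,241),btn=(36,94,241),ktip=(50,-27,137),head=(54.6,-20,109),nut=(0,40,5)).items():
    W=bw(v,np.array(p)/1e3);print(n,W.round(3),(proj('top',W)-[180,130])*4.25,(proj('scene',W)-[220,120])*4.25)
print(R.from_quat(bot.get_obs()['tool_rot']).as_matrix().round(3))
E
```

```text
both [0.5453 0.1536 0.188 ] [-0.1  0.6  0.   0.3 -0.5 -0.2 -0.1  1.   1.5 -1.4  3.8 -3.2 -0.7  0.8
 -1.2  0.5 -1.2  0.4 -0.2  1. ]
top [0.5466 0.1531 0.1819] [ 0.2  0.   0.4  0.  -0.5 -0.5 -0.1  0.4]
scene [0.5438 0.1539 0.1996] [ 0.8 -1.3  3.4 -3.3 -0.7  0.9 -1.6  0.8 -1.2  0.5 -0.6  1.3]
grip [[0.577 0.255 0.241]] [[180.76173592 173.26165086]] [[308.08271917  89.62643779]]
btn [[0.563 0.253 0.241]] [[183.75410146 193.99530263]] [[296.00661651  94.99472721]]
ktip [[0.599 0.136 0.137]] [[382.52843829 171.33376427]] [[415.53564304 245.01387168]]
head [[0.603 0.144 0.109]] [[377.02501489 173.87797589]] [[413.65130029 269.19931845]]
nut [[0.538 0.193 0.005]] [[330.46317026 276.89574069]] [[322.4069925  372.60409637]]
[[-0.96   0.279  0.   ]
 [ 0.279  0.96  -0.   ]
 [-0.    -0.    -1.   ]]
```

```bash
cat >> h.py <<'E'
V=np.array([.546,.1533,.184])
def go(p_bin,yaw=None,world=False):
    "shift in tool cm + twist to bring TCP to p (bin mm); yaw = tool y's angle relative to bin x"
    o=bot.get_obs();M=R.from_quat(o['tool_rot']).as_matrix()
    W=bw(V,np.array(p_bin)/1e3)[0];d=M.T@(W-o['eef_pos'])*100
    a=np.arctan2(M[1,1],M[0,1]);t=0 if yaw is None else (a-(V[2]+yaw)+np.pi)%(2*np.pi)-np.pi
    B=bw((0,0,-V[2]),o['eef_pos']-[V[0],V[1],0])[0]*1e3
    print('clk',round(o['clock'],2),'tcp bin mm',B.round(1),'yaw',round(a-V[2],3),'W',round(o['grip_width']*1e3,1),'F',np.round(o['ft_force'],1),'j',np.round(o['joint_pos'],2))
    print('  ->',p_bin,'shift',d.round(2),'twist',round(t,3))
E
python3 -c "
from h import *
go((49,94,310),0);go((49,94,222),0)"
```

```text
clk 1.0 tcp bin mm [-339.8  395.7  231.3] yaw 1.104 W 85.1 F [ 0.2  0.2 -0.3] j [ 1.29  0.24  0.01  1.34 -0.    1.57]
  -> (49, 94, 310) shift [-48.3   -9.45  -7.87] twist 1.104
clk 1.0 tcp bin mm [-339.8  395.7  231.3] yaw 1.104 W 85.1 F [ 0.2  0.2 -0.3] j [ 1.29  0.24  0.01  1.34 -0.    1.57]
  -> (49, 94, 222) shift [-48.3   -9.45   0.93] twist 1.104
```

Request:
send_rows(motion="-1 -5 -1 -3 0.14; -1 -9.5 -2 -6 0.28; -1 -14 -3 -7.9 0.42; -1 -19 -4 -7.9 0.56; -1 -24 -4.7 -7.9 0.7")

```text
clock: 1.5
eef_pos: [0.3457, 0.3735, 0.3118]
tool_rot: [0.474, 0.88, 0.002, 0.0]
ft_force: [0.2, 0.8, 0.1]
grip_width: 0.0855
grasp_force: 0.0
```

```bash
python3 -c "
from h import *
go((49,94,310),0)"
```

```text
clk 1.5 tcp bin mm [-156.7  253.1  311.8] yaw 0.399 W 85.5 F [0.2 0.8 0.1] j [0.82 0.24 0.21 1.54 0.   1.81]
  -> (49, 94, 310) shift [-22.65  12.77   0.2 ] twist 0.399
```

Request:
send_rows(motion="-1 -4.5 2.5 0.2 0.13; -1 -9 5 0.2 0.26; -1 -13.5 7.6 0.2 0.4; -1 -18 10.2 0.2 0.4; -1 -22.6 12.8 0.2 0.4")

```text
clock: 2.0
eef_pos: [0.5688, 0.2602, 0.3081]
tool_rot: [0.638, 0.77, 0.0, -0.0]
ft_force: [-0.2, 0.6, 0.6]
grip_width: 0.0854
grasp_force: 0.0
```

Request:
send_rows(motion="-1 0 0 0 0; -1 0 0 0 0")

```text
clock: 2.2
eef_pos: [0.5679, 0.2604, 0.3066]
tool_rot: [0.639, 0.77, -0.001, -0.001]
ft_force: [-0.3, -0.2, 0.4]
grip_width: 0.0855
grasp_force: 0.0
```

```bash
python3 - <<'E'
from h import *
import cv2
go((49,94,310),0);go((49,94,222),0)
for c in('scene','top'):
    im=vision.camera(c)[:,:,::-1]
    print(c,boxes_of(c,'lever_grip')[:2],boxes_of(c,'release')[:1], proj(c,bw(V,np.array([[50,94,241],[50,94,262],[36,94,241]])/1e3)).round(1).tolist())
    p=proj(c,bw(V,np.array([50,94,241])/1e3))[0].astype(int)
    q=cv2.resize(im[p[1]-35:p[1]+35,p[0]-40:p[0]+40],(400,350),interpolation=cv2.INTER_CUBIC)
    out=q if c=='scene' else np.hstack([out,q])
cv2.imwrite('pics/g1.png',out)
E
```

```text
clk 2.2 tcp bin mm [ 41.1 101.3 306.6] yaw 0.001 W 85.5 F [-0.3 -0.2  0.4] j [0.43 0.5  0.57 1.65 0.   1.82]
  -> (49, 94, 310) shift [-0.73  0.79 -0.35] twist 0.001
clk 2.2 tcp bin mm [ 41.1 101.3 306.6] yaw 0.001 W 85.5 F [-0.3 -0.2  0.4] j [0.43 0.5  0.57 1.65 0.   1.82]
  -> (49, 94, 222) shift [-0.73  0.81  8.45] twist 0.001
scene [{'rect': [305.5, 156.9, 29.3, 41.1], 'conf': 0.55}] [{'rect': [290.4, 151.9, 7.0, 14.5], 'conf': 0.6}] [[292.8, 141.0], [292.6, 135.6], [290.0, 142.3]]
top [] [] [[222.7, 170.4], [220.8, 169.0], [223.4, 175.2]]
```

View pics/g1.png

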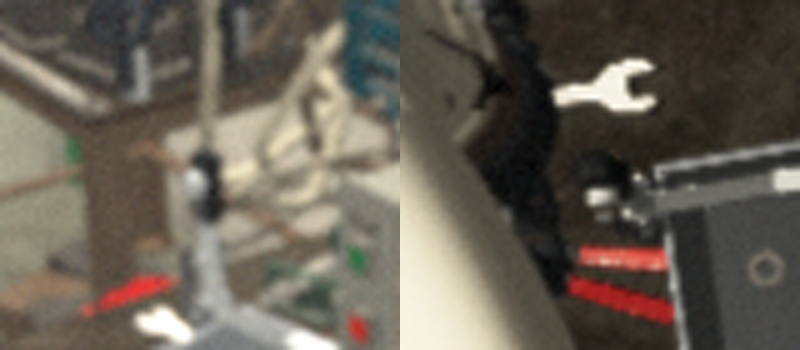

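The grip shows at scene-crop (205,185) and top-crop (605,190), but the gripper isn't where I'd expect it just above. I'll project the TCP and look at the full view.

```bash
python3 - <<'E'
from h import *
import cv2
P=bot.get_obs()['eef_pos']
out=[]
for c in('scene','top'):
    im=vision.camera(c)[:,:,::-1].copy()
    for dz in(0,.1):
        q=proj(c,P+[0,0,dz])[0];print(c,q.round(1));cv2.drawMarker(im,tuple(int(i) for i in q),(0,255,0),0,8)
    out.append(im[40:290,150:400])
cv2.imwrite('pics/g2.png',cv2.resize(np.hstack(out),(800,400)))
E
```

```text
scene [287.9 123.4]
scene [286.4  95.7]
top [213.1 170. ]
top [201.5 162.2]
```

View pics/g2.png

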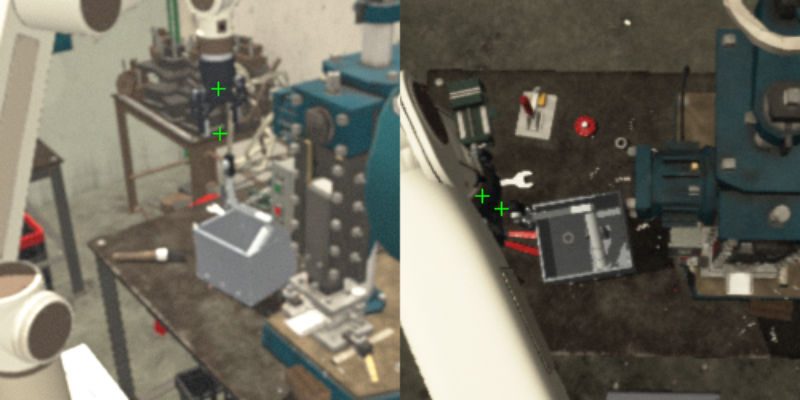

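The gripper hangs above the grip as computed: TCP marker at (220,133) in the picture, fingers astride the grip. Descending and pinching.

Request:
send_rows(motion="-1 -0.7 0.6 0 0; -1 -0.7 0.6 3 0; -1 -0.7 0.6 6 0; -1 -0.7 0.6 8.5 0; -1 -0.7 0.6 8.5 0")

```text
clock: 3.1
eef_pos: [0.5723, 0.2543, 0.2187]
tool_rot: [0.638, 0.77, -0.004, -0.002]
ft_force: [0.2, 0.3, -0.7]
grip_width: 0.0856
grasp_force: 0.0
```

```bash
python3 -c "
from h import *
go((47,94,222),0)"
```

```text
clk 3.1 tcp bin mm [ 44.3  94.5 218.7] yaw 0.004 W 85.6 F [ 0.2  0.3 -0.7] j [ 0.42  0.51  0.37  1.44 -0.    1.8 ]
  -> (47, 94, 222) shift [-0.05  0.26 -0.33] twist 0.004
```

Request:
send_rows(motion="-1 0 0.25 -0.3 0; 1 0 0.25 -0.3 0; 1 0 0.25 -0.3 0; 1 0 0.25 -0.3 0; 1 0 0.25 -0.3 0")

```text
clock: 3.6
eef_pos: [0.577, 0.2562, 0.2268]
tool_rot: [0.638, 0.77, 0.001, 0.0]
ft_force: [-2.9, -0.2, 2.3]
grip_width: 0.0282
grasp_force: 1.6
```

Request:
send_rows(motion="1 0 0 0 0; 1 0 0 0 0; 1 0 0 0 0; 1 0 0 0 0")

```text
clock: 4.0
eef_pos: [0.5802, 0.2568, 0.2273]
tool_rot: [0.638, 0.77, 0.003, 0.002]
ft_force: [10.6, 2.6, 0.8]
grip_width: 0.0192
grasp_force: 61.1
```

```bash
python3 - <<'E'
from h import *
for a in(.3,.6,.9,1.2,1.5,1.78):
    go((47,94+104*np.sin(a),118+104*np.cos(a)))
E
```

```text
clk 4.0 tcp bin mm [ 52.5  95.5 227.3] yaw 0.003 W 19.2 F [10.6  2.6  0.8] j [ 0.42  0.51  0.39  1.44 -0.    1.8 ]
  -> (47, np.float64(124.73410149277932), np.float64(217.35499486906303)) shift [ 2.92 -0.55  1.  ] twist 0
clk 4.0 tcp bin mm [ 52.5  95.5 227.3] yaw 0.003 W 19.2 F [10.6  2.6  0.8] j [ 0.42  0.51  0.39  1.44 -0.    1.8 ]
  -> (47, np.float64(152.72281723308367), np.float64(203.83490395060653)) shift [ 5.72 -0.55  2.35] twist 0
clk 4.0 tcp bin mm [ 52.5  95.5 227.3] yaw 0.003 W 19.2 F [10.6  2.6  0.8] j [ 0.42  0.51  0.39  1.44 -0.    1.8 ]
  -> (47, np.float64(175.46599860125826), np.float64(182.64743670014911)) shift [ 7.99 -0.56  4.47] twist 0
clk 4.0 tcp bin mm [ 52.5  95.5 227.3] yaw 0.003 W 19.2 F [10.6  2.6  0.8] j [ 0.42  0.51  0.39  1.44 -0.    1.8 ]
  -> (47, np.float64(190.93206494059154), np.float64(155.68520646557405)) shift [ 9.53 -0.58  7.17] twist 0
clk 4.0 tcp bin mm [ 52.5  95.5 227.3] yaw 0.003 W 19.2 F [10.6  2.6  0.8] j [ 0.42  0.51  0.39  1.44 -0.    1.8 ]
  -> (47, np.float64(197.73947860682165), np.float64(125.3566689734411)) shift [10.21 -0.6  10.2 ] twist 0
clk 4.0 tcp bin mm [ 52.5  95.5 227.3] yaw 0.003 W 19.2 F [10.6  2.6  0.8] j [ 0.42  0.51  0.39  1.44 -0.    1.8 ]
  -> (47, np.float64(195.73244710803664), np.float64(96.40117583268648)) shift [10.01 -0.62 13.1 ] twist 0
```

Request:
send_rows(motion="1 1.6 0.3 0.1 0; 1 3.2 0.3 0.5 0; 1 4.7 0.3 1.1 0; 1 6.1 0.3 1.9 0; 1 7.4 0.3 2.9 0")

```text
clock: 4.5
eef_pos: [0.5666, 0.3289, 0.1994]
tool_rot: [0.638, 0.77, 0.001, 0.002]
ft_force: [-0.0, -3.4, 6.0]
grip_width: 0.0194
grasp_force: 63.8
```

```bash
python3 - <<'E'
from h import *
go((50,94,222))
import cv2
c='scene';im=vision.camera(c)[:,:,::-1]
cv2.imwrite('pics/l1.png',cv2.resize(im[70:230,210:390],(675,600),interpolation=cv2.INTER_CUBIC))
E
```

```text
clk 4.5 tcp bin mm [ 52.4 168.8 199.4] yaw 0.003 W 19.4 F [-0.  -3.4  6. ] j [ 0.53  0.57  0.42  1.41 -0.    1.91]
  -> (50, 94, 222) shift [-7.49 -0.25 -2.25] twist 0
```

View pics/l1.png

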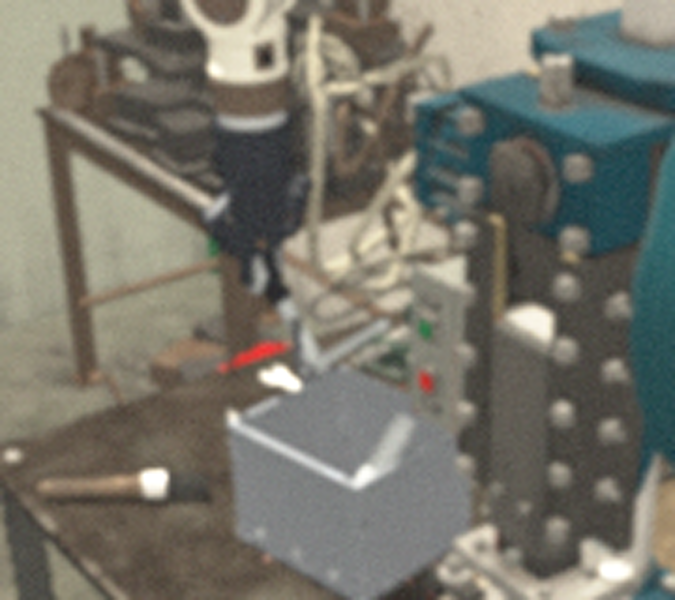

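The lever is turning with the gripper: the keeper has risen from the rim to crop (350,340). Continuing to the stop.

Request:
send_rows(motion="1 1.4 0 1.6 0; 1 2.5 0 3.5 0; 1 3.2 0 5.6 0; 1 3.5 0 7.8 0; 1 3.3 0 9.9 0")

```text
clock: 5.05
eef_pos: [0.5598, 0.365, 0.0997]
tool_rot: [0.637, 0.771, 0.003, -0.001]
ft_force: [-1.4, 4.6, 6.3]
grip_width: 0.0191
grasp_force: 70.4
```

Request:
send_rows(motion="1 0 0 0.2 0; 1 0 0 0.2 0; 1 0 0 0.2 0")

```text
clock: 5.35
eef_pos: [0.5598, 0.3643, 0.0961]
tool_rot: [0.637, 0.771, 0.002, -0.001]
ft_force: [1.1, 6.3, -3.6]
grip_width: 0.0191
grasp_force: 69.3
```

```bash
python3 - <<'E'
from h import *
go((52,196,98))
E
```

```text
clk 5.35 tcp bin mm [ 52.2 204.9  96.1] yaw 0.005 W 19.1 F [ 1.1  6.3 -3.6] j [0.58 0.65 0.28 1.2  0.   1.96]
  -> (52, 196, 98) shift [-0.89 -0.02 -0.19] twist 0
```

Request:
send_rows(motion="-1 0 0 -0.2 0; -1 0 0 -0.2 0; -1 0 0 -0.2 0; -1 0 0 -0.2 0; -1 0 0 -2 0")

```text
clock: 5.85
eef_pos: [0.5583, 0.3604, 0.1134]
tool_rot: [0.638, 0.77, -0.003, -0.001]
ft_force: [-0.0, -0.6, 0.6]
grip_width: 0.0858
grasp_force: 0.0
```

Request:
send_rows(motion="-1 0 0 -5 0; -1 0 0 -10 -0.14; -1 0 0 -15 -0.28; -1 0 0 -19 -0.42; -1 0 0 -19 -0.56")

```text
clock: 6.35
eef_pos: [0.562, 0.3628, 0.315]
tool_rot: [0.397, 0.918, 0.006, 0.004]
ft_force: [-0.1, 0.6, -0.0]
grip_width: 0.0852
grasp_force: 0.0
```

```bash
sed -i 's/V=np.array(\[.546,.1533/V=np.array([.549,.1538/' h.py; python3 - <<'E'
from h import *
go((44,-20,300),np.pi/2)
c='scene';vision.camera(c);print(boxes_of(c,'keeper_tip')[:2],proj(c,bw(V,np.array([[50,100,256],[50,190,120]])/1e3)))
E
```

```text
clk 6.35 tcp bin mm [ 51.1 203.1 315. ] yaw 0.569 W 85.2 F [-0.1  0.6 -0. ] j [ 0.57  0.6   0.76  1.72 -0.    1.39]
  -> (44, -20, 300) shift [-18.41 -12.64   1.36] twist -1.001
[{'rect': [283.8, 153.8, 25.4, 31.5], 'conf': 0.48}, {'rect': [242.0, 199.4, 51.0, 6.7], 'conf': 0.44}] [[292.09692665 136.46225389]
 [277.51882778 162.5642953 ]]
```

Request:
send_rows(motion="-0.4 -3.7 -2.5 0.5 -0.14; -0.4 -7.4 -5 1 -0.28; -0.4 -11 -7.6 1 -0.42; -0.4 -14.7 -10.1 1 -0.56; -0.4 -18.4 -12.6 1 -0.7")

```text
clock: 6.95
eef_pos: [0.5917, 0.1391, 0.2942]
tool_rot: [0.06, 0.998, -0.001, -0.002]
ft_force: [0.0, -0.1, -0.2]
grip_width: 0.0596
grasp_force: 0.0
```

Request:
send_rows(motion="-0.4 0 0 0 -0.15; -0.4 0 0 0 -0.3; -0.4 0 0 0 -0.3; -0.4 0 0 0 -0.3")

```text
clock: 7.35
eef_pos: [0.592, 0.141, 0.2949]
tool_rot: [-0.086, 0.996, -0.0, -0.001]
ft_force: [0.3, -0.7, -0.7]
grip_width: 0.0601
grasp_force: 0.0
```

```bash
python3 - <<'E'
from h import *
import cv2
go((44,-20,300),np.pi/2)
c='scene';im=vision.camera(c)[:,:,::-1].copy()
print(boxes_of(c,'pillar_head')[:1])
d=np.array([np.sin(np.radians(50)),0,np.cos(np.radians(50))]);F=np.array([-57,-20,20.3])
for s in(110,130,150):
    q=proj(c,bw(V,(F+s*d)/1e3))[0];print(s,F+s*d,q.round(1));cv2.circle(im,tuple(int(round(i*16)) for i in q),12,(0,0,255),-1,shift=4)
cv2.imwrite('pics/p1.png',cv2.resize(im[70:230,230:390],(600,600),interpolation=cv2.INTER_CUBIC))
E
```

```text
clk 7.35 tcp bin mm [ 40.  -20.5 294.9] yaw 1.559 W 60.1 F [ 0.3 -0.7 -0.7] j [ 0.23  0.46  0.48  1.6  -0.    0.06]
  -> (44, -20, 300) shift [-0.4   0.05 -0.52] twist -0.012
[{'rect': [313.1, 188.0, 15.5, 16.2], 'conf': 0.44}]
110 [ 27.26488874 -20.          91.00663707] [313.  190.3]
130 [ 42.58577761 -20.         103.86238926] [315.9 185.5]
150 [ 57.90666647 -20.         116.71814145] [318.8 180.8]
```

View pics/p1.png

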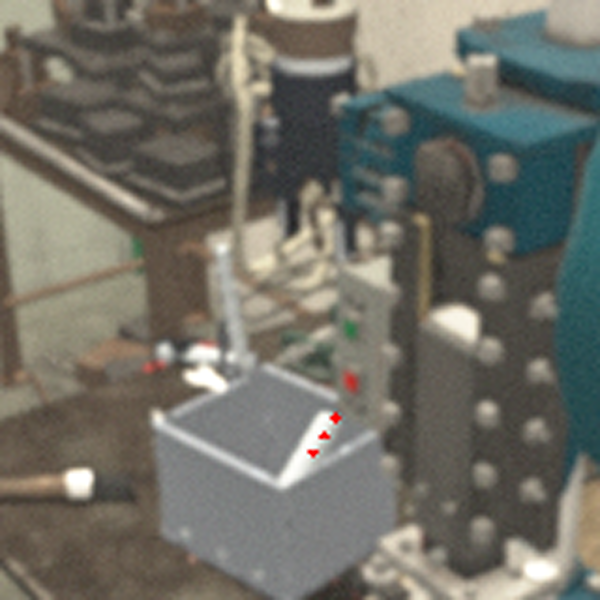

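Lever is down, the keeper upright at (225,290), and the pillar still leans with its head at about (325,412), slightly left of my axis dots. Going down astride the shank.

Request:
send_rows(motion="-0.4 -0.2 0.25 5 -0.01; -0.4 -0.2 0.25 10 -0.01; -0.4 -0.2 0.25 14 -0.01; -0.4 -0.2 0.25 17.5 -0.01; -0.4 -0.2 0.25 17.5 -0.01")

```text
clock: 7.95
eef_pos: [0.5894, 0.1434, 0.1149]
tool_rot: [-0.093, 0.996, -0.001, -0.006]
ft_force: [-0.9, -0.2, 0.1]
grip_width: 0.0598
grasp_force: 0.0
```

Request:
send_rows(motion="-0.4 0 0 1.5 0; -0.4 0 0 3 0; -0.4 0 0 3.5 0; -0.4 0 0 3.5 0")

```text
clock: 8.35
eef_pos: [0.5943, 0.1444, 0.0869]
tool_rot: [-0.093, 0.996, 0.0, 0.0]
ft_force: [-0.0, 0.1, -0.2]
grip_width: 0.0598
grasp_force: 0.0
```

```bash
python3 - <<'E'
from h import *
go((42,-18,85),np.pi/2)
E
```

```text
clk 8.35 tcp bin mm [ 42.8 -17.6  86.9] yaw 1.574 W 59.8 F [-0.   0.1 -0.2] j [ 0.24  0.55  0.08  1.1  -0.    0.05]
  -> (42, -18, 85) shift [ 0.08 -0.04  0.19] twist 0.003
```

Request:
send_rows(motion="1 0 0 0 0; 1 0 0 0 0; 1 0 0 0 0; 1 0 0 0 0; 1 0 0 0 0")

```text
clock: 8.85
eef_pos: [0.5945, 0.144, 0.0868]
tool_rot: [-0.093, 0.996, -0.0, 0.001]
ft_force: [0.8, -0.3, 2.6]
grip_width: 0.0221
grasp_force: 58.7
```

```bash
python3 - <<'E'
from h import *
go((42,-18,85),np.pi/2)
# trajectory of grasp point (bin mm, rel. to start) for s, wall/floor contact with c clearance
s=130
def G(th,c=0):
    e=-70+20*np.cos(th)
    return np.array([max(e,-57)+s*np.sin(th)+c*(1-th/np.radians(50)),5+20*np.sin(th)+s*np.cos(th)])
g0=G(np.radians(50))
for t in range(50,-5,-5):print(t,(G(np.radians(abs(t)),3)-g0).round(1) if t>=0 else '')
E
```

```text
clk 8.85 tcp bin mm [ 43.  -17.9  86.8] yaw 1.574 W 22.1 F [ 0.8 -0.3  2.6] j [ 0.24  0.55  0.08  1.1  -0.    0.05]
  -> (42, -18, 85) shift [ 0.1  -0.01  0.18] twist 0.003
50 [0. 0.]
45 [-6.2  7.2]
40 [-13.1  13.6]
35 [-20.7  19.1]
30 [-29.1  23.7]
25 [-38.   27.4]
20 [-47.5  30.1]
15 [-57.5  31.9]
10 [-67.9  32.6]
5 [-78.6  32.4]
0 [-89.6  31.1]
```

Request:
send_rows(motion="1 0.6 0 -0.8 0; 1 1.3 0 -1.5 0; 1 2.1 0 -2.1 0; 1 2.1 0 -2.1 0")

```text
clock: 9.25
eef_pos: [0.575, 0.1405, 0.1095]
tool_rot: [-0.093, 0.996, 0.0, 0.003]
ft_force: [5.9, -0.2, 0.3]
grip_width: 0.0226
grasp_force: 60.8
```

Request:
send_rows(motion="1 0.8 0 -0.5 0; 1 1.7 0 -0.8 0; 1 2.6 0 -1.1 0; 1 2.6 0 -1.1 0")

```text
clock: 9.65
eef_pos: [0.55, 0.1358, 0.1205]
tool_rot: [-0.093, 0.996, 0.001, 0.004]
ft_force: [7.4, 1.2, -0.7]
grip_width: 0.0226
grasp_force: 61.4
```

```bash
python3 - <<'E'
from h import *
import cv2
go((42,-18,85),np.pi/2)
c='scene';im=vision.camera(c)[:,:,::-1].copy()
cv2.imwrite('pics/p2.png',cv2.resize(im[130:230,250:350],(600,600),interpolation=cv2.INTER_CUBIC))
E
```

```text
clk 9.65 tcp bin mm [ -2.3 -17.9 120.5] yaw 1.574 W 22.6 F [ 7.4  1.2 -0.7] j [ 0.24  0.43 -0.01  1.11 -0.    0.05]
  -> (42, -18, 85) shift [-4.4  -0.03  3.58] twist 0.003
```

View pics/p2.png

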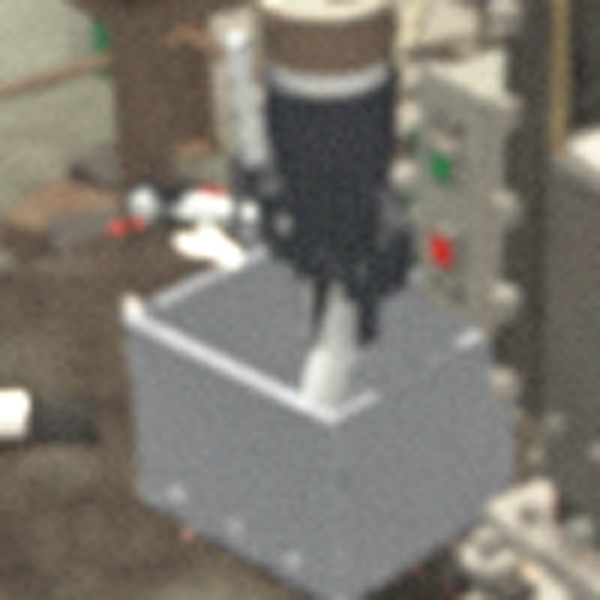

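The pillar is rising between the fingers (shank at (325,375)), with 7 N at the foot from the near wall, as intended. Continuing.

Request:
send_rows(motion="1 1 0 0 0; 1 2 0 0 0; 1 3 0 0 0; 1 3.8 0 0 0; 1 3.8 0 0 0")

```text
clock: 10.2
eef_pos: [0.5114, 0.1285, 0.1192]
tool_rot: [-0.093, 0.996, 0.0, 0.002]
ft_force: [4.9, 1.2, -0.5]
grip_width: 0.0225
grasp_force: 66.1
```

```bash
python3 - <<'E'
from h import *
import cv2
go((42,-18,85),np.pi/2)
o=[]
for c,(r,q) in dict(scene=(110,250),top=(140,210)).items():
    im=vision.camera(c)[:,:,::-1].copy()
    o.append(cv2.resize(im[r:r+100,q:q+100],(400,400),interpolation=cv2.INTER_CUBIC))
cv2.imwrite('pics/p3.png',np.hstack(o))
E
```

```text
clk 10.2 tcp bin mm [-41.6 -18.  119.2] yaw 1.574 W 22.5 F [ 4.9  1.2 -0.5] j [ 0.25  0.37 -0.12  1.08  0.    0.06]
  -> (42, -18, 85) shift [-8.35 -0.02  3.45] twist 0.003
```

View pics/p3.png

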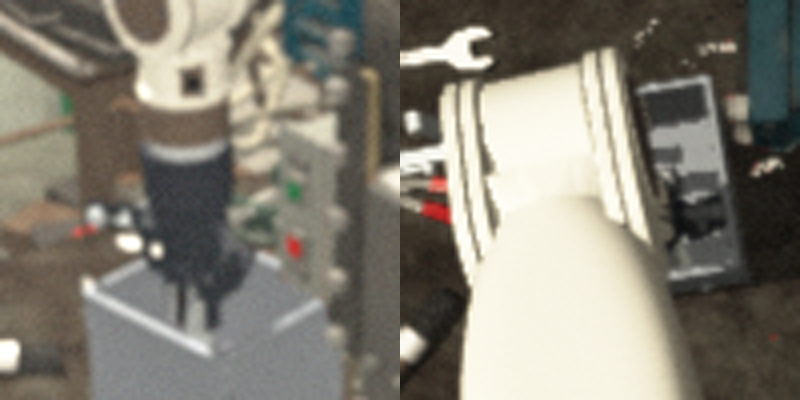

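Request:
send_rows(motion="1 0.4 0 0 0; 1 0.8 0 0 0; 1 0.8 0 0 0; 1 0.8 0 0.2 0; 1 0.8 0 0.2 0")

```text
clock: 10.8
eef_pos: [0.5044, 0.1271, 0.1175]
tool_rot: [-0.093, 0.996, 0.0, 0.002]
ft_force: [4.3, 0.4, 4.2]
grip_width: 0.022
grasp_force: 68.0
```

Request:
send_rows(motion="1 0 0 0.2 0; 1 0 0 0.2 0")

```text
clock: 11.0
eef_pos: [0.5051, 0.1272, 0.1174]
tool_rot: [-0.093, 0.996, 0.0, 0.003]
ft_force: [2.3, -0.7, 14.1]
grip_width: 0.0222
grasp_force: 68.7
```

```bash
python3 - <<'E'
from h import *
go((42,-18,85),np.pi/2)
E
```

```text
clk 11.0 tcp bin mm [-48.  -18.1 117.4] yaw 1.574 W 22.2 F [ 2.3 -0.7 14.1] j [ 0.25  0.35 -0.15  1.06 -0.    0.06]
  -> (42, -18, 85) shift [-8.98 -0.02  3.29] twist 0.003
```

Request:
send_rows(motion="1 0 0 -0.1 0; -0.4 0 0 -0.1 0; -0.4 0 0 -0.1 0; -0.4 0 0 -0.1 0; -0.4 0 0 -0.1 0")

```text
clock: 11.5
eef_pos: [0.5014, 0.1264, 0.1141]
tool_rot: [-0.093, 0.996, -0.0, -0.002]
ft_force: [-0.8, 0.3, -0.9]
grip_width: 0.0599
grasp_force: 0.0
```

Request:
send_rows(motion="-0.4 0 0 -2 0; -0.4 0 0 -5 0; -0.4 0 0 -10 0; -0.4 0 0 -15 0; -0.4 0 0 -15 0")

```text
clock: 12.0
eef_pos: [0.5059, 0.1275, 0.2723]
tool_rot: [-0.093, 0.996, 0.001, 0.006]
ft_force: [0.4, -0.2, -0.5]
grip_width: 0.0601
grasp_force: 0.0
```

Request:
send_rows(motion="-0.4 5 5 0 0; -0.4 5 10 0 0; -0.4 5 15 0 0; -0.4 5 20 0 0; -0.4 5 20 0 0")

```text
clock: 12.5
eef_pos: [0.4145, 0.3174, 0.2639]
tool_rot: [-0.096, 0.995, 0.0, -0.001]
ft_force: [0.0, -0.8, -0.2]
grip_width: 0.0599
grasp_force: 0.0
```

```bash
python3 - <<'E'
from h import *
import cv2
go((42,-18,85),np.pi/2)
o=[]
for c,(r,q) in dict(scene=(130,250),top=(140,210)).items():
    im=vision.camera(c)[:,:,::-1].copy()
    o.append(cv2.resize(im[r:r+100,q:q+100],(400,400),interpolation=cv2.INTER_CUBIC))
    for z in (5,155):print(c,z,((proj(c,bw(V,np.array([-48,-18,z])/1e3))-[q,r])*4).round())
    print(boxes_of(c,'lever')[:1])
cv2.imwrite('pics/p4.png',np.hstack(o))
E
```

```text
clk 12.5 tcp bin mm [-102.3  185.5  263.9] yaw 1.579 W 59.9 F [ 0.  -0.8 -0.2] j [0.65 0.27 0.13 1.43 0.   0.46]
  -> (42, -18, 85) shift [-14.29 -20.47  17.86] twist 0.008
scene 5 [[194. 356.]]
scene 155 [[187. 210.]]
[{'rect': [284.4, 152.3, 21.9, 38.4], 'conf': 0.71}]
top 5 [[267. 260.]]
top 155 [[245. 242.]]
[{'rect': [211.6, 179.2, 42.9, 26.2], 'conf': 0.68}]
```

View pics/p4.png

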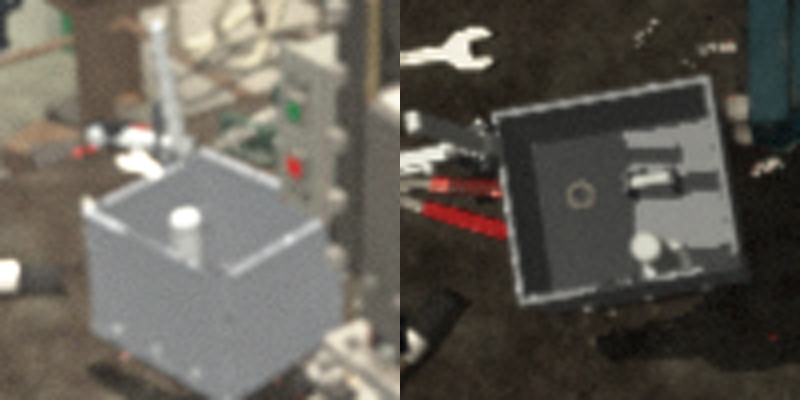

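The pillar stands vertically: its head is at scene (185,217) and top (246,247), close to the predicted (187,210) and (245,242). The keeper is upright outside the wall and the nut hasn't moved.

```bash
python3 -c "
from workcell import workorder
print(workorder.job_done())"
```

```text
the job is handed in; nothing more can be done
None
```

I swung the lever fully down so the keeper is clear, stood the pillar upright on the bin floor, let go of it and handed the job in at about 12.5 s; the final pictures show it upright and the nut unmoved, but the hand-in returned no verdict.

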